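# Click the depth-stop turret of a carving spindle to the third stud and set the rod on it

### The job

Set the depth stop of the carving spindle: turn the turret by its knob, click by click, until the third stud after the red one, counting clockwise as seen from above, has clicked into place under the depth rod, and let go of the knob. Then push the depth rod down until its rubber nose bears on that stud with roughly 5 to 15 N, never more than 20 N on the stud, and leave it standing there. Do not disturb the mallet, gouge, carving and tin lying about.

Things in the scene. Friction and masses are not known exactly. Their poses are not given: they have to be found in the camera images.
- turret: Aluminium disc, 200 mm across, 10 mm thick, flat, turning either way without end about its vertical axis. Origin: on the axis, at its underside, 48 mm above the bench; z up, x from the axis to the red stud. It clicks into ten positions 36 degrees apart, each with a stud exactly under the rod; leaving a click takes about 0.25 N m; let go, it falls into the nearest click.
- red_stud (a point): Foot of the red stud, on the disc's top face, 58 mm above the bench, 85 mm from the turret's axis. Ten studs, 14 mm across, one red and nine brass, stand upright on the disc on a circle of radius 85 mm, 36 degrees apart. They are screws, 8 to 20 mm proud of the disc; the height of the one wanted differs every time and is not measured: find it by feel.
- knob (a point): Centre of the wooden knob on the turret's axis, 137 mm above the bench. An upright flat bar, rigid with the turret: 46 mm long (along the turret's x), 14 mm thick, 34 mm high (120 to 154 mm above the bench), on a stem 12 mm across; a red dot on its top is at the end nearer the red stud. Axes as the turret's. Grip it from above across its 14 mm.
- rod: Upright steel depth rod, 10 mm, with a black round head 22 mm across, 8 mm thick. Origin: centre of the head's top, 142 to 150 mm above the bench at the start; z up. Slides straight down, at most to 119 mm, against friction and stays where left: the fingers feel a steady 3 N or so on the way, and then about 3 N more than the nose puts on the stud. The nose is sprung: 0.2 mm per newton.
- rod_tip (a point): Lower end of the rod's sprung rubber nose (12 mm across), 58 mm straight below the rod's origin (less when the spring is pressed in), 85 mm from the turret's axis; 84 to 92 mm above the bench at the start, clear of all studs.
- stop_base: Green fixed base of the unit: plate 270 x 230 x 14 mm, dark drum 188 mm across under the disc, pillar outside the disc with the rod's bracket (top 110 mm above the bench). Origin: on the bench, on the turret's axis; x towards the rod and the pillar (pillar 115 to 145 mm from the axis), z up.
- mallet: Loose rubber mallet with a wooden handle, 265 mm long, 68 mm high, lying beside the unit: leave it alone. Origin on the bench under its middle.
- gouge: Loose carving gouge with a wooden handle, 240 mm long, 26 mm high, lying on the bench: leave it alone. Origin on the bench under its middle.
- carving: Loose carved strip of dark wood, 130 x 55 mm, 25 mm high: leave it alone. Origin on the bench under its centre.
- wax_tin: Loose tin, 72 mm across, 45 mm high: leave it alone. Origin on the bench under its centre.

How it is judged:
On the way, in this order (a step that is already met when the one before it is completed fails the run):
1. the turret rests, let go, with the third stud clockwise from the red one under the rod, the rod not yet on it (x of rod_tip in the frame of turret between -0.0323 and -0.0203 m and y of rod_tip in the frame of turret between -0.0868 and -0.0748 m and contact force between rod and turret below 0.2 N and contact force between the fingers and turret below 0.1 N and angular speed of turret below 0.1 rad/s), for 0.2 s.
2. the rod is pressed on that stud with more than 4 N (x of rod_tip in the frame of turret between -0.0323 and -0.0203 m and y of rod_tip in the frame of turret between -0.0868 and -0.0748 m and contact force between rod and turret above 4 N), for 0.1 s.
At the end, for the whole second after the job is handed in: The third stud clockwise from the red one stands under the rod within 6 mm (about 4 degrees), the rod's nose still bears on it with more than 1 N, knob and rod are let go and at rest (x of rod_tip in the frame of turret between -0.0323 and -0.0203 m and y of rod_tip in the frame of turret between -0.0868 and -0.0748 m and contact force between rod and turret above 1 N and contact force between the fingers and rod below 0.1 N and contact force between the fingers and turret below 0.1 N and angular speed of turret below 0.1 rad/s and linear speed of rod below 0.01 m/s); the robot touches nothing.
It fails at once if the rod presses on a stud or the disc with more than 20 N (contact force between rod and turret above 20 N).
It fails at once if a bystander is moved by more than 30 mm (distance of any of mallet, gouge, carving, wax_tin from where it was at the start of the episode above 0.03 m).
It also fails if it takes over 72 s, if anything falls off the work surface, if the arm or the gripper's body presses on something with over 40 N, if the wrist force passes 120 N, or if a joint passes its speed limit or range.

### The arm

A 6-joint arm with a two-finger parallel gripper is mounted at the origin on the work surface. World frame = base frame: x ahead of the robot, y to its left, z up, the work surface at z = 0. Lengths are in m, angles in rad, forces in N, time in s.
With the tool pointing down it reaches from about 0.275 to 0.875 m from the base axis. Payload 12.5 kg.
Tool frame: the origin (TCP) lies midway between the tips of the shut fingers; the grasp point (between the pads) lies 19 mm behind it (r.tcp_to_grasp is the distance from the TCP to the grasp point, in m); z points along the fingers, y is the line along which they close (so a half turn about z gives the same grasp; the last joint's range is limited). The gripper opens to 85 mm and grips with 20 to 120 N. Pads are 22 mm wide; open, the fingers measure 114 mm over their backs; the gripper's body (76 mm by 85 mm) begins 54 mm behind the grasp point. The pads swing forward as they close: fully open they stand 13 mm farther back than shut.
Start: joints at [1.08, 0.351, 1.652, -0, 1.139, -0.085], TCP at [0.217, 0.505, 0.231] pointing down, gripper open.
Joint ranges: [-2.75, 2.75], [-0.79, 2.1], [0.01, 2.65], [-1.57, 4.71], [0.07, 3.14], [-2.87, 2.87]. Speed limits (rad/s): [2.22, 2.22, 2.79, 3.14, 3.14, 3.14].

### API

Orientations are given as a 3x3 rotation matrix whose columns are the frame's x, y, z axes.
In Python, from cell import sensors, eyes, r gives the robot as it stands. The module is installed in compiled form; this text tells all that it offers.
- The arm moves only by the shell command python3 -m creep 'ROWS' [FORCE]. ROWS is JSON, one flat list of numbers, 7 for each row, row after row: the shift along the tool's x, y, z each as a share of 20 mm, from -1 to 1, then the turn, a rotation vector about the tool's x, y, z each as a share of pi/2 rad, from -1 to 1, then the closure, from 0 (fully open) to 1 (shut). A call has 1 to 8 rows; each row shifts and turns the commanded pose from where the row before left it, along the tool's axes as they then stand; what a row does not reach is not made up. A row lasts 1/12 s, in which the tool goes at most 41.7 mm and 7.16 degrees, less where a joint would pass 70% of its speed; a pose out of reach is approached as far as the arm can. A call with a number of a shift or a turn outside -1 to 1 is refused whole. A call with a gripper value outside its range is refused whole. The fingers move at their own pace and stop on an object; FORCE is the grip in N (left out, the last holds). Time passes only in rows, so rows that do not move let the fingers close. It gives the time, the measured TCP pose, the force, the opening and the grip force at its end, in the units of the state.
- sensors.state(): the state, without advancing time (a new reading comes with each control period).
- eyes.grab_frame(name): name is "scene" or "top"; returns a dict with "image" (400x640x3 uint8, red, green, blue), "z_map" (400x640 float32, m along the optical axis (not along the pixel's ray), 0 where there is no reading), "intrinsics" (3x3 intrinsics, pixels), "extrinsics" (4x4, takes a point from world to camera coordinates). Camera axes: x right, y down, z forward; pixel columns grow to the right and rows downward; lengths in m; the calibration is good to about 2 mm. A picture is of the moment at which its call begins.
- r.hand_in(): hands the job in; it is judged then, once.
The state is a dict: "t": time; "joint_positions": joint angles; "qvel": joint speeds; "joint_efforts": joint torques, N m; "tcp_pos": TCP position; "ee_rot": TCP orientation; "contact_force": force on the tool from outside, world axes, zero at the start; "ft_torque": the same for the moment, N m; "finger_gap": finger opening in m; "gripper_force": force on a finger pad.
Only numpy, scipy, OpenCV 4.12 (cv2) and the standard library are available. Lean on these libraries where they do the work, as an engineer would, in place of code of your own. Each camera call takes 0.05 s, during which the arm holds its last target. There are 200 camera calls.

## Working session

There is one attempt and no reset: what is moved stays moved. The work goes in short steps, Python scripts to look and compute and a shell command to move; the robot and the scene stay as the last step left them, time stands still between calls to the robot, and variables do not carry over. Pictures are saved under pics/ and viewed, at most 10 in all, crops included, and the job is handed in when it is done.

```bash
mkdir -p pics; cat > h.py <<'E'
import numpy as np, cv2
from cell import sensors, eyes, r
def grab(n,save=None):
    f=eyes.grab_frame(n)
    if save: cv2.imwrite('pics/'+save,f['image'][:,:,::-1])
    return f
def ray(f,u,v,z):
    K,E=f['intrinsics'],f['extrinsics'];R,t=E[:3,:3],E[:3,3]
    d=R.T@np.linalg.inv(K)@np.array([u,v,1.]);c=-R.T@t
    return c+d*(z-c[2])/d[2]
def cloud(f):
    K,E=f['intrinsics'],f['extrinsics'];R,t=E[:3,:3],E[:3,3]
    v,u=np.mgrid[:400,:640];Z=f['z_map']
    p=np.stack([(u-K[0,2])/K[0,0]*Z,(v-K[1,2])/K[1,1]*Z,Z],-1)
    return (p-t)@R
E
python3 - <<'E'
from h import *
for n in('top','scene'):
    f=grab(n,n+'1.png');E=f['extrinsics'];print(n,f['intrinsics'].round(1).tolist(),(-E[:3,:3].T@E[:3,3]).round(3),E[:3,:3].round(2).tolist())
s=sensors.state();print({k:np.round(v,3).tolist() for k,v in s.items()})
E
```

```text
top [[484.2, 0.0, 313.8], [0.0, 484.2, 209.2], [0.0, 0.0, 1.0]] [0.472 0.037 1.174] [[0.01, -1.0, 0.01], [-1.0, -0.02, -0.09], [0.09, -0.01, -1.0]]
scene [[463.3, 0.0, 326.3], [0.0, 463.3, 204.4], [0.0, 0.0, 1.0]] [1.027 0.681 0.74 ] [[-0.83, 0.56, -0.01], [0.36, 0.51, -0.78], [-0.44, -0.65, -0.62]]
{'t': 0.1, 'joint_positions': [1.08, 0.351, 1.652, 0.0, 1.139, -0.085], 'qvel': [-0.0, -0.001, -0.003, 0.0, -0.001, 0.001], 'joint_efforts': [-0.0, -50.684, -29.187, -0.0, 0.003, 0.0], 'tcp_pos': [0.217, 0.505, 0.231], 'ee_rot': [[-0.919, 0.395, -0.0], [0.395, 0.919, -0.001], [0.0, -0.001, -1.0]], 'contact_force': [0.401, 0.318, 0.325], 'ft_torque': [0.027, -0.005, 0.017], 'gripper_force': 0.0, 'finger_gap': 0.086}
```

View pics/top1.png

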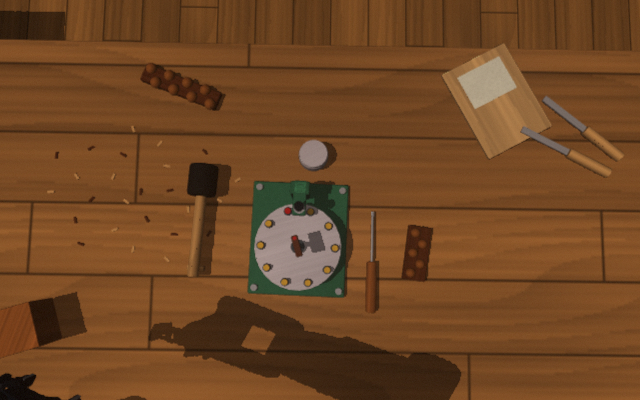

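View pics/scene1.png

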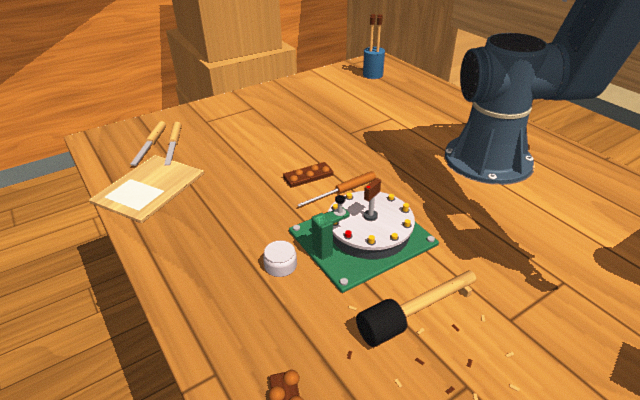

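The top picture shows the unit with the pillar away from the robot. The rod head is at about (299,206), the red stud at (288,211) just left of the rod, and the knob at about (297,245). The tin is at (313,155), the mallet at (200,220) and the gouge at (372,260). So the turret must turn about +72° (anticlockwise). Next I'll measure it properly.

```bash
python3 - <<'E'
from h import *
f=grab('top');P=cloud(f);im=f['image'];hsv=cv2.cvtColor(im,cv2.COLOR_RGB2HSV)
H,S,V=[hsv[...,i].astype(int) for i in range(3)]
roi=np.zeros((400,640),bool);roi[175:300,245:355]=1
def blobs(m,z,amin=8):
    n,l,st,c=cv2.connectedComponentsWithStats((m&roi).astype(np.uint8))
    return [(c[i].round(1),st[i,4],ray(f,*c[i],z)[:2]) for i in range(1,n) if st[i,4]>=amin]
br=blobs((H>15)&(H<30)&(S>130)&(V>100)&(P[...,2]<.095),.072)
Q=np.array([b[2] for b in br])
for b in br: print('brass',b[0],b[1],b[2].round(4))
rd=blobs(((H<6)|(H>174))&(S>150)&(V>70),.07,4)
for b in rd: print('red',b[0],b[1],b[2].round(4), ray(f,*b[0],.154)[:2].round(4))
if len(Q)>4:
    A=np.c_[2*Q,np.ones(len(Q))];s=np.linalg.lstsq(A,(Q**2).sum(1),rcond=None)[0];print('centre',s[:2],np.sqrt(s[2]+s[:2]@s[:2]))
    print('ang',np.degrees(np.arctan2(*(Q-s[:2]).T[::-1])).round(1))
z=P[...,2]
k=roi&(z>.145)&(z<.162);n,l,st,c=cv2.connectedComponentsWithStats(k.astype(np.uint8))
for i in range(1,n):
    if st[i,4]>5:
        p=P[l==i];vv,uu=np.nonzero(l==i);w,e=np.linalg.eigh(np.cov(p[:,:2].T));print('high',c[i].round(1),st[i,4],p.mean(0).round(4),np.median(p[:,2]).round(4),np.degrees(np.arctan2(e[1,1],e[0,1])).round(1),np.ptp(p,0).round(3),ray(f,*c[i],.154)[:2])
k=roi&(V<60)&(z>.13)&(z<.16)
p=P[k];print('dark',k.sum(),p.mean(0).round(4) if k.sum() else '',np.median(p[:,2]))
g=roi&(H>60)&(H<90)&(S>90)&(z<.03)
pts=P[g];print('plate',cv2.minAreaRect(pts[:,:2].astype(np.float32)))
x0,y0=245,175
cv2.imwrite('pics/c2.png',cv2.resize(im[175:300,245:355,::-1],None,fx=4.7,fy=4.7,interpolation=cv2.INTER_CUBIC))
E
```

```text
brass [267.8 223. ] 35 [0.543  0.1312]
brass [328.2 225.6] 30 [ 0.5393 -0.0063]
brass [260.  244.6] 31 [0.4936 0.1479]
brass [334.5 247.5] 32 [ 0.4896 -0.0213]
brass [265.8 267. ] 35 [0.4434 0.1334]
brass [326.5 269.5] 32 [ 0.4398 -0.0037]
brass [283.9 281.7] 33 [0.4111 0.0919]
brass [307.5 282.5] 32 [0.4101 0.0387]
red [287.5 210.5] 32 [0.5725 0.0871] [0.5648 0.0833]
red [294.  237.6] 17 [0.5106 0.0711] [0.5078 0.0685]
centre [0.49128698 0.06351667] 0.08480239423120496
ang [  52.6  -55.5   88.5  -91.1  124.4 -127.4  160.5 -163. ]
high [297.9 206. ] 73 [0.5753 0.0617 0.1485] 0.1483 -170.0 [0.021 0.021 0.008] [0.57477514 0.06152232]
high [296.  245.8] 144 [0.4908 0.0641 0.1522] 0.1523 -163.1 [0.044 0.022 0.009] [0.49073731 0.06404658]
dark 81 [0.5654 0.0609 0.1483] 0.14833576393956616
plate ((0.5116329193115234, 0.06243361532688141), (0.22476071119308472, 0.2648479640483856), 88.17706298828125)
```

View pics/c2.png

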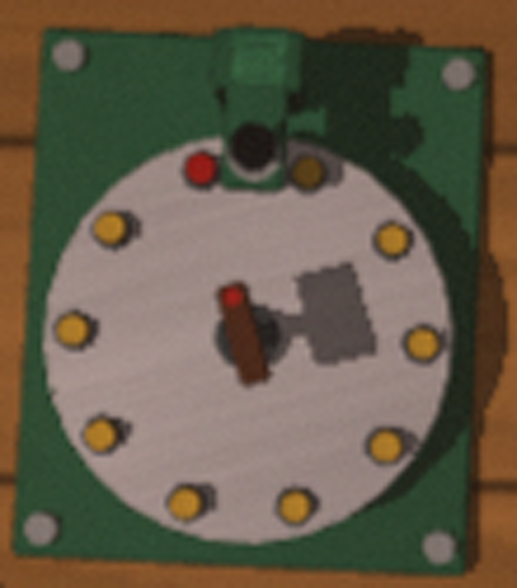

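```bash

python3 -m creep '[-0.887,-0.62,0,0,0,0.078,0]' | tail -c 400
python3 -c "
from h import *
s=sensors.state();print(np.round(s['ee_rot'],3).tolist(),np.round(s['joint_positions'],3))"
```

```text
t: 0.23
tcp_pos: [0.2275, 0.4883, 0.231]
ee_rot: [[-0.865, 0.501, -0.0], [0.501, 0.865, 0.0], [0.001, 0.0, -1.0]]
contact_force: [0.4, -0.5, -0.2]
finger_gap: 0.0858
gripper_force: 0.0
[[-0.865, 0.501, -0.0], [0.501, 0.865, 0.0], [0.001, 0.0, -1.0]] [1.048e+00 3.300e-01 1.682e+00 1.000e-03 1.129e+00 2.000e-03]
```

```bash

python3 -m creep '[0,0,0,0,0,0.078,0, 0,0,0,0,0,0.078,0, 0,0,0,0,0,0.078,0, 0,0,0,0,0,0.078,0, 0,0,0,0,0,0.078,0, 0,0,0,0,0,0.078,0, 0,0,0,0,0,0.078,0, 0,0,0,0,0,0.078,0]' >/dev/null
python3 -m creep '[0,0,0,0,0,0.078,0, 0,0,0,0,0,0.078,0, 0,0,0,0,0,0.078,0, 0,0,0,0,0,0.078,0, 0,0,0,0,0,0.078,0, 0,0,0,0,0,0.078,0, 0,0,0,0,0,0.078,0, 0,0,0,0,0,0.078,0]' >/dev/null
python3 -m creep '[0,0,0,0,0,0.078,0, 0,0,0,0,0,0.078,0, 0,0,0,0,0,0.078,0, 0,0,0,0,0,0,0]' 
cat > go.py <<'E'
from h import *
import sys
s=sensors.state();R=s['ee_rot'];d=np.array([float(a) for a in sys.argv[1:4]])-s['tcp_pos']
print('t',s['t'],'yang',np.degrees(np.arctan2(R[1][1],R[0][1])).round(2),'shares',(np.array(R).T@d/.02).round(3),'j6',s['joint_positions'][5].round(3))
E
python3 go.py 0.4907 0.0638 0.231
```

```text
t: 1.9
tcp_pos: [0.2284, 0.4868, 0.2311]
ee_rot: [[0.961, 0.276, -0.0], [0.276, -0.961, -0.0], [-0.0, 0.0, -1.0]]
contact_force: [-0.5, 1.0, 0.5]
finger_gap: 0.0857
gripper_force: 0.0
t 1.9 yang -73.97 shares [6.7660e+00 2.3951e+01 9.0000e-03] j6 2.337
```

```bash

python3 -m creep '[0.28,0.99,0,0,0,0,0, 0.28,0.99,0,0,0,0,0, 0.28,0.99,0,0,0,0,0, 0.28,0.99,0,0,0,0,0, 0.28,0.99,0,0,0,0,0, 0.28,0.99,0,0,0,0,0, 0.28,0.99,0,0,0,0,0, 0.28,0.99,0,0,0,0,0]' >/dev/null
python3 -m creep '[0.28,0.99,0,0,0,0,0, 0.28,0.99,0,0,0,0,0, 0.28,0.99,0,0,0,0,0, 0.28,0.99,0,0,0,0,0, 0.28,0.99,0,0,0,0,0, 0.28,0.99,0,0,0,0,0, 0.28,0.99,0,0,0,0,0, 0.28,0.99,0,0,0,0,0]' >/dev/null
python3 -m creep '[0.28,0.99,0,0,0,0,0, 0.28,0.99,0,0,0,0,0, 0.28,0.99,0,0,0,0,0, 0.28,0.99,0,0,0,0,0, 0.28,0.99,0,0,0,0,0, 0.28,0.99,0,0,0,0,0, 0.28,0.99,0,0,0,0,0, 0,0,0,0,0,0,0]' 
python3 go.py 0.491 0.0638 0.124
```

```text
t: 3.9
tcp_pos: [0.4816, 0.084, 0.2312]
ee_rot: [[0.959, 0.284, 0.001], [0.284, -0.959, -0.001], [0.0, 0.001, -1.0]]
contact_force: [-0.4, -0.6, 0.0]
finger_gap: 0.0856
gripper_force: 0.0
t 3.9 yang -73.51 shares [0.161 1.1   5.361] j6 1.361
```

```bash

python3 -m creep '[0.08,0.55,0,0,0,0,0.3, 0.08,0.55,0,0,0,0,0.3, 0,0,0.9,0,0,0,0.3, 0,0,0.9,0,0,0,0.3, 0,0,0.9,0,0,0,0.3, 0,0,0.9,0,0,0,0.3, 0,0,0.9,0,0,0,0.3, 0,0,0.85,0,0,0,0.3]' 
python3 -m creep '[0,0,0,0,0,0,0.5,0,0,0,0,0,0,0.5,0,0,0,0,0,0,0.5]' 
python3 go.py 0.491 0.0638 0.124
python3 -c "
from h import *
im=grab('scene')['image'][130:300,260:460,::-1];cv2.imwrite('pics/s3.png',cv2.resize(im,None,fx=3.5,fy=3.5))"
```

```text
t: 4.57
tcp_pos: [0.4894, 0.0659, 0.1234]
ee_rot: [[0.959, 0.284, -0.0], [0.284, -0.959, -0.0], [-0.0, 0.0, -1.0]]
contact_force: [0.4, 0.2, 0.6]
finger_gap: 0.0599
gripper_force: 0.0
t: 4.82
tcp_pos: [0.49, 0.066, 0.1252]
ee_rot: [[0.959, 0.282, 0.001], [0.282, -0.959, 0.0], [0.001, 0.0, -1.0]]
contact_force: [0.2, -0.2, 1.0]
finger_gap: 0.0427
gripper_force: 0.0
t 4.8167 yang -73.6 shares [0.015 0.119 0.062] j6 1.324
```

View pics/s3.png

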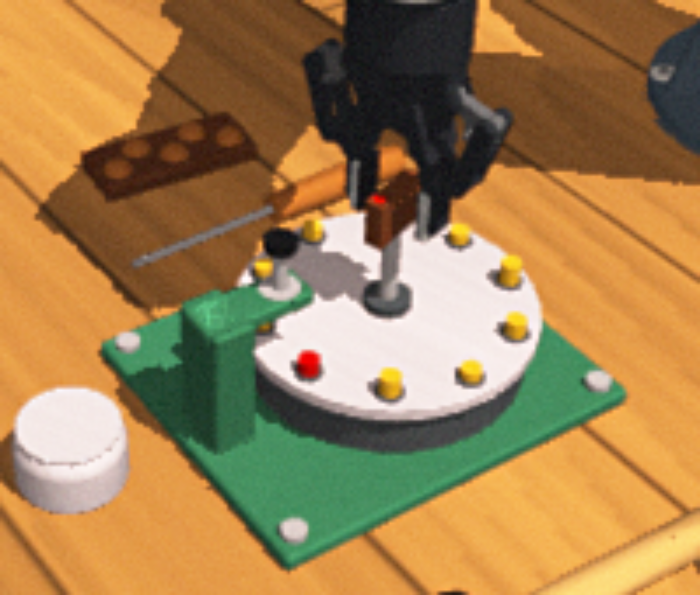

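The close-up shows both fingers straddling the knob at crop (395,205), with the red stud at (308,362) next to the rod's bracket. I'll close on the knob.

```bash

python3 -m creep '[0,0.1,0,0,0,0,1,0,0,0,0,0,0,1,0,0,0,0,0,0,1,0,0,0,0,0,0,1,0,0,0,0,0,0,1,0,0,0,0,0,0,1]' 40
python3 go.py 0.491 0.0638 0.124
```

```text
t: 5.37
tcp_pos: [0.4904, 0.0644, 0.1251]
ee_rot: [[0.96, 0.282, 0.001], [0.282, -0.96, 0.001], [0.001, -0.0, -1.0]]
contact_force: [-2.2, 2.5, 6.3]
finger_gap: 0.0136
gripper_force: 39.5
t 5.3667 yang -73.65 shares [0.021 0.036 0.056] j6 1.321
```

```bash

python3 -m creep '[0,0,0,0,0,-0.05,1,0,0,0,0,0,-0.05,1,0,0,0,0,0,-0.05,1,0,0,0,0,0,-0.05,1,0,0,0,0,0,-0.05,1,0,0,0,0,0,-0.05,1,0,0,0,0,0,-0.05,1,0,0,0,0,0,-0.05,1]'
python3 -c "
from h import *
s=sensors.state();print(s['ft_torque'])"
```

```text
t: 6.03
tcp_pos: [0.4905, 0.0642, 0.1251]
ee_rot: [[0.608, 0.794, 0.001], [0.794, -0.608, 0.0], [0.001, 0.001, -1.0]]
contact_force: [-1.3, 0.2, 5.2]
finger_gap: 0.0135
gripper_force: 39.4
[ 0.23058826  0.19914189 -0.02891589]
```

```bash

python3 -m creep '[0,0,0,0,0,-0.05,1,0,0,0,0,0,-0.05,1,0,0,0,0,0,-0.05,1,0,0,0,0,0,-0.05,1,0,0,0,0,0,-0.05,1,0,0,0,0,0,-0.05,1,0,0,0,0,0,-0.05,1,0,0,0,0,0,-0.05,1]'
python3 -m creep '[0,0,0,0,0,-0.05,1,0,0,0,0,0,-0.05,1,0,0,0,0,0,-0.05,1,0,0,0,0,0,-0.05,1,0,0,0,0,0,0,1,0,0,0,0,0,0,1]'
python3 go.py 0.491 0.0638 0.124
python3 -c "
from h import *
im=grab('scene')['image'][130:300,260:460,::-1];cv2.imwrite('pics/s4.png',cv2.resize(im,None,fx=3.5,fy=3.5))"
```

```text
t: 6.7
tcp_pos: [0.4907, 0.0641, 0.1251]
ee_rot: [[0.025, 1.0, 0.002], [1.0, -0.025, 0.0], [0.0, 0.002, -1.0]]
contact_force: [0.4, -0.0, 4.5]
finger_gap: 0.0132
gripper_force: 39.2
t: 7.2
tcp_pos: [0.4908, 0.0642, 0.1251]
ee_rot: [[-0.279, 0.96, 0.002], [0.96, 0.279, 0.0], [-0.0, 0.002, -1.0]]
contact_force: [0.1, -0.4, 5.8]
finger_gap: 0.0135
gripper_force: 39.5
t 7.2 yang 16.21 shares [-0.019  0.003  0.056] j6 -0.247
```

View pics/s4.png

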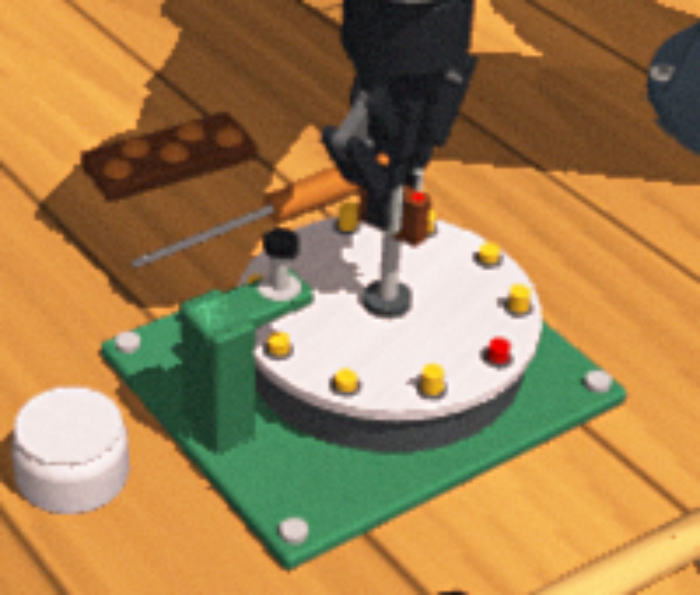

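The third stud clockwise from the red one (red at crop (500,350), then (432,378), (345,381), (278,345)) now stands below the rod. I'll let go and check.

```bash

python3 -m creep '[0,0,0,0,0,0,0.45,0,0,0,0,0,0,0.45,0,0,0,0,0,0,0.45,0,0,0,0,0,0,0.45,0,0,-0.7,0,0,0,0.45,0,0,-1,0,0,0,0.45,0,0,-1,0,0,0,0.45,0,0,-1,0,0,0,0.45]'
python3 -m creep '[-0.5,-1,0,0,0,0,1,-0.5,-1,0,0,0,0,1,-0.5,-1,0,0,0,0,1,-0.5,-1,0,0,0,0,1,-0.5,-1,0,0,0,0,1,-0.5,-1,0,0,0,0,1,0,0,0,0,0,0,1,0,0,0,0,0,0,1]'
python3 - <<'E'
from h import *
f=grab('top');P=cloud(f);im=f['image'];hsv=cv2.cvtColor(im,cv2.COLOR_RGB2HSV)
H,S,V=[hsv[...,i].astype(int) for i in range(3)]
roi=np.zeros((400,640),bool);roi[175:300,245:355]=1
z=P[...,2]
C=np.array([.491,.0638])
for nm,m in(('brass',(H>15)&(H<30)&(S>130)&(V>100)&(z<.095)),('red',((H<6)|(H>174))&(S>150)&(V>70)&(z<.095))):
    n,l,st,c=cv2.connectedComponentsWithStats((m&roi).astype(np.uint8))
    for i in range(1,n):
        if st[i,4]>14:
            q=ray(f,*c[i],.072)[:2]-C;print(nm,c[i].round(1),np.degrees(np.arctan2(q[1],q[0])).round(1),np.hypot(*q).round(4))
hd=roi&(z>.138)&(z<.165)&(V<60)&(P[...,0]>.54);p=P[hd];n,l,st,c=cv2.connectedComponentsWithStats(hd.astype(np.uint8));print(hd.sum(),np.median(p[:,2]));[print(st[i,4],ray(f,*c[i],.148)[:2]) for i in range(1,n)]
cv2.imwrite('pics/t5.png',cv2.resize(im[175:300,245:355,::-1],None,fx=4.7,fy=4.7,interpolation=cv2.INTER_CUBIC))
# head circle in scene view
g=grab('scene');G=cloud(g);h2=(G[...,2]>.135)&(G[...,2]<.165)&(abs(G[...,0]-.575)<.03)&(abs(G[...,1]-.062)<.03);p=G[h2];print('scene',h2.sum(),p.min(0),p.max(0),np.median(p[:,2]),p[p[:,2]>.145].mean(0))
E
```

```text
t: 7.92
tcp_pos: [0.4898, 0.064, 0.199]
ee_rot: [[-0.281, 0.96, -0.001], [0.96, 0.281, -0.0], [0.0, -0.001, -1.0]]
contact_force: [-0.2, -0.6, 0.5]
finger_gap: 0.047
gripper_force: 0.0
t: 8.58
tcp_pos: [0.3916, -0.0277, 0.1985]
ee_rot: [[-0.28, 0.96, 0.0], [0.96, 0.28, -0.0], [-0.0, 0.0, -1.0]]
contact_force: [-0.4, 0.2, -0.4]
finger_gap: -0.0002
gripper_force: 0.0
brass [277.  215.1] 33.7 0.0845
brass [320.5 216.9] -37.7 0.0857
brass [262.3 232.9] 69.8 0.0846
brass [333.1 236.3] -73.6 0.0851
brass [332.3 259.5] -109.5 0.0853
brass [273.6 275.6] 142.2 0.0842
brass [295.4 283.7] 178.6 0.084
red [261.3 256.2] 106.2 0.0838
72 0.14774692406929651
72 [0.5761916  0.06100619]
scene 83 [0.5661949  0.05337516 0.13833443] [0.58697163 0.07539484 0.14906752] 0.14540401716781573 [0.57625945 0.06393593 0.14645459]
```

View pics/t5.png

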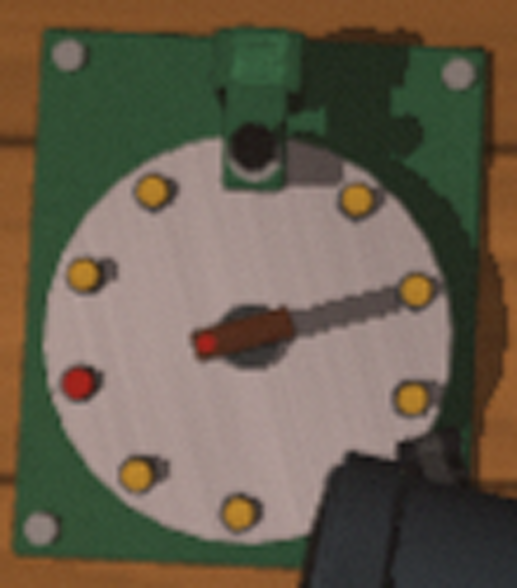

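The top view shows the red stud at crop (78,383), 108° anticlockwise from the rod head at (252,147), so the third stud is clicked in under the rod. Next I'll go over the rod head with the fingers shut.

```bash
python3 go.py 0.576 0.062 0.165
```

```text
t 8.6833 yang 16.33 shares [ 1.694 10.061  1.677] j6 -0.473
```

```bash

python3 -m creep '[0.17,0.98,0,0,0,0,1,0.17,0.98,0,0,0,0,1,0.17,0.98,0,0,0,0,1,0.17,0.98,0,0,0,0,1,0.17,0.98,0,0,0,0,1,0.17,0.98,0,0,0,0,1,0.17,0.98,0,0,0,0,1,0.17,0.98,0,0,0,0,1]' >/dev/null
python3 -m creep '[0.17,0.98,0,0,0,0,1,0.17,0.98,0,0,0,0,1,0,0.2,0,0,0,0,1,0,0,0,0,0,0,1,0,0,0.5,0,0,0,1,0,0,0.5,0,0,0,1,0,0,0.5,0,0,0,1,0,0,0,0,0,0,1]'
python3 go.py 0.576 0.062 0.155
```

```text
t: 10.02
tcp_pos: [0.5725, 0.0614, 0.1656]
ee_rot: [[-0.281, 0.96, -0.004], [0.96, 0.281, -0.0], [0.001, -0.004, -1.0]]
contact_force: [-1.0, 0.4, -0.3]
finger_gap: -0.0002
gripper_force: 0.0
t 10.0167 yang 16.33 shares [-0.018  0.177  0.531] j6 -0.259
```

```bash

python3 -m creep '[0,0.15,0,0,0,0,1,0,0,0.2,0,0,0,1,0,0,0.2,0,0,0,1,0,0,0.2,0,0,0,1,0,0,0,0,0,0,1]' | grep -v rot
python3 -m creep '[0,0,0.05,0,0,0,1,0,0,0.05,0,0,0,1,0,0,0.05,0,0,0,1,0,0,0.05,0,0,0,1,0,0,0.05,0,0,0,1,0,0,0.05,0,0,0,1,0,0,0,0,0,0,1]' | grep -v rot
python3 -m creep '[0,0,0.05,0,0,0,1,0,0,0.05,0,0,0,1,0,0,0.05,0,0,0,1,0,0,0.05,0,0,0,1,0,0,0,0,0,0,1]' | grep -v rot
```

```text
t: 10.43
tcp_pos: [0.5767, 0.0625, 0.1555]
contact_force: [-0.3, -0.5, -0.6]
finger_gap: 0.0003
gripper_force: 0.0
t: 11.02
tcp_pos: [0.577, 0.0625, 0.1501]
contact_force: [0.6, -0.1, 0.1]
finger_gap: 0.0002
gripper_force: 0.0
t: 11.43
tcp_pos: [0.5771, 0.0625, 0.1463]
contact_force: [0.0, 0.7, -0.6]
finger_gap: 0.0002
gripper_force: 0.2
```

```bash

python3 -m creep '[0,0,0.05,0,0,0,1,0,0,0.05,0,0,0,1,0,0,0.05,0,0,0,1,0,0,0.05,0,0,0,1,0,0,0,0,0,0,1]' | grep -v rot
python3 -m creep '[0,0,0.05,0,0,0,1,0,0,0.05,0,0,0,1,0,0,0.05,0,0,0,1,0,0,0.05,0,0,0,1,0,0,0,0,0,0,1]' | grep -v rot
```

```text
t: 11.85
tcp_pos: [0.5771, 0.0625, 0.1421]
contact_force: [-0.2, 1.0, 0.7]
finger_gap: -0.0002
gripper_force: 0.1
t: 12.27
tcp_pos: [0.5771, 0.0625, 0.1381]
contact_force: [0.1, -0.0, 0.5]
finger_gap: -0.0001
gripper_force: 0.1
```

```bash
python3 - <<'E'
from h import *
g=grab('scene');im=g['image'];cv2.imwrite('pics/s6.png',cv2.resize(im[130:270,280:440,::-1],None,fx=4.2,fy=4.2,interpolation=cv2.INTER_CUBIC))
s=sensors.state();print(s['tcp_pos'],s['contact_force'],s['ft_torque'])
for p in([.576,.0615,.147],s['tcp_pos']):
    q=g['intrinsics']@(g['extrinsics'][:3,:3]@np.array(p)+g['extrinsics'][:3,3]);print((q[:2]/q[2]-[280,130])*4.2)
E
```

```text
[0.57700019 0.06249099 0.13804402] [ 0.84079019 -0.23077033  0.26287224] [0.02068839 0.00679262 0.01824051]
[248.40905395 281.04437385]
[247.71588936 296.9040319 ]
```

View pics/s6.png

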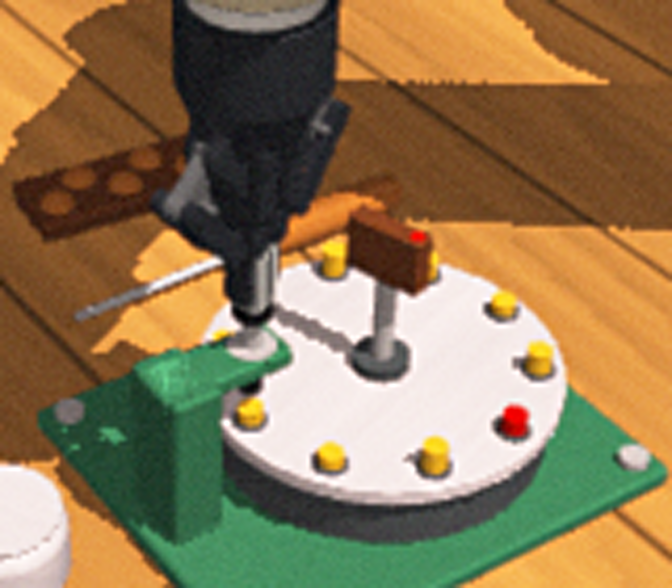

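The fingers sit on the head at crop (250,312) and the rod has come down with them. Its nose at about (255,385) is a few mm above the stud top at (250,403). From here I'll use small steps and read the force after each.

```bash

python3 -m creep '[0,0,0.025,0,0,0,1,0,0,0.025,0,0,0,1]' | grep -E 'tcp|contact'
python3 -m creep '[0,0,0.025,0,0,0,1,0,0,0.025,0,0,0,1]' | grep -E 'tcp|contact'
python3 -m creep '[0,0,0.025,0,0,0,1,0,0,0.025,0,0,0,1]' | grep -E 'tcp|contact'
```

```text
tcp_pos: [0.577, 0.0625, 0.1373]
contact_force: [-0.7, -0.0, 3.9]
tcp_pos: [0.577, 0.0625, 0.1363]
contact_force: [-1.4, 0.4, 2.7]
tcp_pos: [0.577, 0.0625, 0.1352]
contact_force: [-0.5, 0.8, 2.3]
```

```bash

python3 -m creep '[0,0,0.025,0,0,0,1,0,0,0.025,0,0,0,1]' | grep -E 'tcp|contact'
python3 -m creep '[0,0,0.025,0,0,0,1,0,0,0.025,0,0,0,1]' | grep -E 'tcp|contact'
```

```text
tcp_pos: [0.577, 0.0625, 0.1342]
contact_force: [-2.1, 0.1, 2.8]
tcp_pos: [0.577, 0.0625, 0.1332]
contact_force: [-0.0, 0.4, 2.9]
```

```bash

python3 -m creep '[0,0,0.025,0,0,0,1,0,0,0.025,0,0,0,1]' | grep -E 'tcp|contact'
```

```text
tcp_pos: [0.577, 0.0625, 0.1322]
contact_force: [-1.0, -0.8, 2.8]
```

```bash

python3 -m creep '[0,0,0.025,0,0,0,1,0,0,0.025,0,0,0,1]' | grep -E 'tcp|contact'
```

```text
tcp_pos: [0.577, 0.0625, 0.1312]
contact_force: [-1.7, -0.7, 3.0]
```

```bash

python3 -m creep '[0,0,0.025,0,0,0,1,0,0,0.025,0,0,0,1]' | grep -E 'tcp|contact'
```

```text
tcp_pos: [0.577, 0.0625, 0.1302]
contact_force: [-1.5, -0.5, 2.2]
```

```bash

python3 -m creep '[0,0,0.025,0,0,0,1,0,0,0.025,0,0,0,1]' | grep -E 'tcp|contact'
python3 -m creep '[0,0,0.025,0,0,0,1,0,0,0.025,0,0,0,1]' | grep -E 'tcp|contact'
```

```text
tcp_pos: [0.577, 0.0625, 0.1292]
contact_force: [-1.2, 0.3, 2.2]
tcp_pos: [0.577, 0.0625, 0.1282]
contact_force: [-1.3, 0.0, 2.1]
```

```bash

python3 -m creep '[0,0,0.025,0,0,0,1,0,0,0.025,0,0,0,1]' | grep -E 'tcp|contact'
python3 -m creep '[0,0,0.025,0,0,0,1,0,0,0.025,0,0,0,1]' | grep -E 'tcp|contact'
```

```text
tcp_pos: [0.577, 0.0625, 0.1272]
contact_force: [-1.5, -0.5, 2.8]
tcp_pos: [0.577, 0.0625, 0.1262]
contact_force: [-2.5, 0.3, 1.7]
```

```bash

python3 -m creep '[0,0,0.025,0,0,0,1,0,0,0.025,0,0,0,1]' | grep -E 'tcp|contact'
python3 -m creep '[0,0,0.025,0,0,0,1,0,0,0.025,0,0,0,1]' | grep -E 'tcp|contact'
```

```text
tcp_pos: [0.5771, 0.0625, 0.1254]
contact_force: [-3.2, 0.2, 6.9]
tcp_pos: [0.5771, 0.0625, 0.1247]
contact_force: [-4.7, -0.2, 9.8]
```

```bash

python3 -m creep '[0,0,0.02,0,0,0,1,0,0,0.01,0,0,0,1]' | grep -E 'tcp|contact'
python3 -m creep '[0,0,0,0,0,0,1,0,0,0,0,0,0,1]' | grep -E 'tcp|contact'
```

```text
tcp_pos: [0.5771, 0.0625, 0.1243]
contact_force: [-5.1, 0.3, 11.6]
tcp_pos: [0.5771, 0.0625, 0.1243]
contact_force: [-5.2, -0.1, 11.0]
```

```bash

python3 -m creep '[0,0,0.015,0,0,0,1,0,0,0,0,0,0,1]' | grep -E 'tcp|contact'
python3 -m creep '[0,0,-0.1,0,0,0,1,0,0,-0.3,0,0,0,1,0,0,-0.6,0,0,0,1,0,0,-1,0,0,0,1,0,0,-1,0,0,0,1,0,0,-1,0,0,0,1,0,0,0,0,0,0,1]' | grep -E 'tcp|contact'
python3 - <<'E'
from h import *
g=grab('scene');im=g['image'];cv2.imwrite('pics/s7.png',cv2.resize(im[130:270,280:440,::-1],None,fx=4.2,fy=4.2,interpolation=cv2.INTER_CUBIC))
G=cloud(g);f=grab('top');T=cloud(f)
for P in(G,T):
    m=(np.hypot(P[...,0]-.576,P[...,1]-.062)<.008)&(P[...,2]>.10)&(P[...,2]<.16);print(m.sum(),np.median(P[m][:,2]) if m.sum() else '')
E
```

```text
tcp_pos: [0.5771, 0.0625, 0.1242]
contact_force: [-5.1, 0.2, 10.1]
tcp_pos: [0.5789, 0.0626, 0.2082]
contact_force: [-0.5, 0.2, -0.3]
41 0.12273617761322592
0
```

View pics/s7.png

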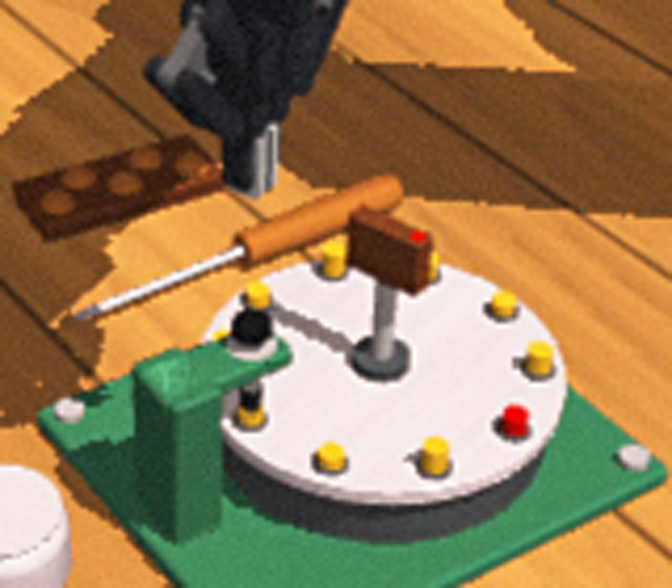

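The nose at crop (250,400) now stands on the third stud (red at (515,420)), the rod has stayed down, and the hand is clear. I'm handing in.

```bash
python3 -c "
from h import *
print(sensors.state()['t'],r.hand_in())"
```

```text
the job is handed in; nothing more can be done
15.8333 None
```

The third stud clockwise from the red one is clicked in under the depth rod and the knob is let go; the rod's nose was left bearing on that stud with an estimated 7–8 N, and the job was handed in at 15.8 s, with no verdict returned.

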